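Drive the seized pivot pin out of a bench magnifier

ROBOT

A 6-joint arm with a two-finger parallel gripper is mounted at the origin on the work surface. World frame = base frame: x ahead of the robot, y to its left, z up, the work surface at z = 0. Lengths are in m, angles in degrees, forces in N, time in s.
With the tool pointing down it reaches from about 0.3 to 0.775 m from the base axis. Payload 14.6 kg.
Tool frame: the origin (TCP) lies between the finger pads; the fingertips stand 17 mm ahead of it and the grasp point (between the pads) lies 2 mm behind it (bot.nose_length is the distance from the TCP to the fingertips, in m); z points along the fingers, y is the direction in which the jaws open and shut (so a half turn about z gives the same grasp; the last joint's range is limited). The gripper opens to 94 mm and grips with 3 to 60 N. Pads are 16 mm wide; open, the fingers measure 119 mm over their backs; the gripper's body (75 mm by 177 mm) begins 78 mm behind the grasp point.
Start: joints at [67.231, 17.183, 87.147, -0, 75.671, -3.816], TCP at [0.179, 0.52, 0.222] pointing down, gripper open.
Joint ranges: [-173.82, 173.82], [-45.26, 126.66], [13.44, 144.39], [-59.66, 239.66], [0, 175.72], [-146.38, 146.38]. Speed limits (degrees/s): [127.2, 127.2, 147.25, 180, 180, 180].

INTERFACE

Orientations are given as [roll, pitch, yaw] about the fixed x, y, z axes, in that order (R = Rz(yaw) Ry(pitch) Rx(roll)).
In Python, from bench import bot gives the robot as it stands. The module is installed in compiled form; this text tells all that it offers.
- The arm moves only by the tool move_arm, never from a script. Its argument "series" is a list of rows, each an object with "dp": the shift along the tool's x, y, z in m, a list of three; "twist": the turn about the tool's z in degrees; "gripper": the opening, from 0 (shut) to 1 (fully open). In form: [{"dp": [x, y, z], "twist": twist, "gripper": gripper}, ...]. A call has 1 to 20 rows; each row is the pose to reach, as a shift and turn from the pose measured when the call began, along the tool's axes at that moment; what a row does not reach only later rows make up. A row lasts 1/8 s, in which the tool goes at most 62.5 mm and 10.7 degrees, less where a joint would pass 70% of its speed; a pose out of reach is approached as far as the arm can. A call with a gripper value outside its range is refused whole. The fingers move at their own pace and stop on an object; "grip_force" is the grip in N (left out, the last holds). Time passes only in rows, so rows that repeat a pose let the fingers close. It gives the time, the measured TCP pose, the force and the opening at its end, in the units of the state.
- bot.read_state(): the state, without advancing time (a new reading comes with each control period).
- bot.snapshot(name): name is "scene" or "top" or "wrist"; returns the picture (480x640x3 uint8, red, green, blue); there is no depth.
- bot.camera_params(name): a dict with "fovy" (degrees; the focal length in pixels is half the picture's height over the tangent of half this angle, whatever the lens; pixels are square), "cx", "cy" (the principal point, pixels), "R" (3x3) and "t" (3): a world point X has camera coordinates R X + t. Camera axes: x right, y down, z forward; pixel columns grow to the right and rows downward; lengths in m; the calibration is good to about 2 mm. A picture is of the moment at which its call begins: read the wrist's pose just before it. camera_params takes no time and is no camera call; for the wrist camera it gives the pose at the moment of the call.
- bot.close_job(): hands the job in, once; it reports no verdict.
Trained networks look in the newest picture that a camera, given by its name, has taken for a name from the list of things; names that differ only in an ending like _2 or _b are one class to them, and where a whole thing is asked for, a point or a joint stands for the part that bears it (a point fixed in the world has none). Each returns a list of dicts, best first, with "score" (0 to 1); they miss things now and then, are a little off and sometimes report something else, mostly with a low value. They report only what shows in the picture. A call takes as long as a camera call. They do not tell look-alikes from the thing itself.
- bot.outline_of(query, camera): "mask" (480x640 bool, what is visible of it).
- bot.mark_of(query, camera): "centre" ([x, y, z] in m, in the coordinates of the camera as it stood for that picture, good to about 4 mm: a listed point, or the origin of a listed thing).
The state is a dict: "clock": time; "q": joint angles; "joint_vel": joint speeds; "tau": joint torques, N m; "eef_pos": TCP position; "tcp_rot": TCP orientation; "force": force on the tool from outside, world axes, zero at the start; "torque": the same for the moment, N m; "finger_gap": finger opening in m.
Only numpy, scipy, OpenCV 4.12 (cv2) and the standard library are available. Lean on these libraries where they do the work, as an engineer would, in place of code of your own. Each camera call takes 0.05 s, during which the arm holds its last target.

TASK

The pivot pin in the fork of the bench magnifier has seized. Take the slim drift punch from the mat, feel gently for the knock-out hole in the fork's end cap without leaning on the cap, and with a steady push press the pin right out of the far side so that it drops into the tray. Then lay the punch back down on the mat; leave the other things alone and do not pull at the pin with the fingers.

Things in the scene. Friction and masses are not known exactly. Their poses are not given: they have to be found in the camera images.
- bracket: Bench magnifier screwed to a plywood board. Origin: on the board's top (board height differs), below the fork's middle. z up; +y: the way the pin comes out; the folded arm runs to +x. Fork 36 mm wide along y with round ears of 42 mm; pin axis level along y, 70 mm above the origin. A cap 33 mm wide, 5 mm thick closes the -y ear. Over 15 N of the punch on cap or fork marks them.
- cap_face (a point): Where the pin's axis meets the cap's flat outer face (bracket frame 0, -23, 70 mm). The punch goes in here along bracket +y, through the cap's knock-out hole: 9 mm wide, 5 mm deep, punched by eye, so its centre lies up to 2.7 mm off this point in x and up to 2.7 mm in z. The pin's end lies 6 mm behind the face; the bore behind the cap is 17.6 mm wide.
- bore_exit (a point): Centre of the bore on the fork's +y ear face (bracket frame 0, 18, 70 mm), where the pin's head lies flush in a counterbore 24 mm wide and 5 mm deep; the pin can only leave here.
- pin: Steel pin, 35 mm long: shank 17 mm, at its +y end a head 23 mm wide and 5 mm long. Origin: middle of its length, on its axis; y along the axis. Seized: a steady push of roughly 8 to 18 N (keep below 30 N) slides it for the first 20 to 25 mm, then it is loose and tips out into the tray by the time the nib stands 44 mm past cap_face.
- tray: Orange open tray fixed on the board against the fork's foot on the exit side, 100 x 110 mm, 16 mm high, walls and floor 3 mm. Origin: centre of its underside.
- mat: Grey tool mat fixed on the bench, 300 x 270 x 3 mm. Origin: centre of its underside, which is at bench height (z = 0).
- punch: The slim drift punch, about 215 g, lying on the mat, nose roughly towards +y of the world. Origin: middle of the underside of its octagonal body (110 mm long, 16 mm across flats); x towards the nose, axis 8 mm above the origin. Then a 12 mm taper and a round nib 8 mm wide, 55 mm long. It balances about 11 mm ahead of the origin.
- punch_tip (a point): Centre of the flat end of the punch's nib, on its axis, 122 mm ahead of the punch's origin along its x.
- fat_drift: A thicker drift with a 15 mm nib, too wide for the knock-out hole; lies on the mat beside the punch, to be left alone. Body 110 mm long, 20 mm across flats, 167 mm in all; origin as on the punch.
- screwdriver: Screwdriver with a black handle, 150 mm long, 26 mm thick, on the mat; to be left alone. Origin: middle of its length, underside; x towards the tip. The three tools lie about 78 mm apart, in any order.
- spool: Solder spool, 60 mm wide, 40 mm high, standing on the bench; to be left alone. Origin: centre of its underside.
- jar: Small amber jar with a black cap, 48 mm wide, 60 mm high, standing on the bench; to be left alone. Origin: centre of its underside.
There are look-alikes about, which are no part of the job. What is shaped like the punch but pink or yellow is not meant.

How it is judged (in metres and radians):
On the way, in this order (a step that is already met when the one before it is completed fails the run):
1. the punch, off the mat, has pressed the pin at least 8 mm along its bore towards the tray (y of pin in the frame of bracket above 0.0085 m and contact force between punch and pin above 0.5 N and height (world z) of punch above 0.04 m), for 0.1 s.
2. the pin is out of the fork and lies in the tray (x of pin in the frame of tray between -0.05 and 0.05 m and y of pin in the frame of tray between -0.055 and 0.055 m and z of pin in the frame of tray below 0.02 m), for 0.2 s.
At the end, for the whole second after the job is handed in: The pin lies at rest in the tray (its middle within the tray's walls and less than 20 mm above the tray's underside), and the punch lies flat and at rest on the mat (its origin within the mat's outline, nib tip less than 30 mm above the bench) (all of step 2 and linear speed of each of pin, punch below 0.02 m/s and x of punch in the frame of mat between -0.15 and 0.15 m and y of punch in the frame of mat between -0.135 and 0.135 m and height (world z) of punch below 0.025 m and height (world z) of punch_tip below 0.03 m); the robot touches nothing.
It fails at once if the punch leaned on the fork or its cap with over 15 N (contact force between punch and bracket above 15 N).
It fails at once if the pin was pushed with over 30 N (contact force between punch and pin above 30 N).
It fails at once if the fingers pressed on the pin (over 1 N) (contact force between the fingers and pin above 1 N).
It fails at once if the fat drift, screwdriver, spool or jar was shifted by over 20 mm (distance of any of fat_drift, screwdriver, spool, jar from where it was at the start of the episode above 0.02 m).
It also fails if it takes over 64 s, if anything falls off the work surface, if the arm or the gripper's body presses on something with over 40 N, if the wrist force passes 120 N, or if a joint passes its speed limit or range.

## Working session

There is one attempt and no reset: what is moved stays moved. The work goes in short steps, Python scripts to look and compute and a tool call to move; the robot and the scene stay as the last step left them, time stands still between calls to the robot, and variables do not carry over. Pictures are saved under pics/ and viewed, and the job is handed in when it is done.

Besides the shell and the picture viewer there is one more tool, called after "Call:" as a command line: name --argument value ..., lists and objects as JSON in quotes. move_arm: Moves the arm, as the interface text tells. Its arguments: {"type":"object","properties":{"series":{"type":"array"},"grip_force":{"type":"number"}},"required":["series"]}

```bash
mkdir -p pics; ls; cat > h.py <<'E'
import numpy as np, cv2
from bench import bot
from scipy.spatial.transform import Rotation as Ro
def save(n,cam):
    im=bot.snapshot(cam); cv2.imwrite(f'pics/{n}.png',im[:,:,::-1]); return im
def towo(c,P):
    p=bot.camera_params(c); return np.array(p['R']).T@(np.array(P)-np.array(p['t']))
def proj(c,X):
    p=bot.camera_params(c); v=np.array(p['R'])@np.array(X)+np.array(p['t']); f=240/np.tan(np.radians(p['fovy']/2)); return np.array([p['cx']+f*v[0]/v[2],p['cy']+f*v[1]/v[2]])
def ray(c,u,v,z):
    p=bot.camera_params(c); f=240/np.tan(np.radians(p['fovy']/2)); R=np.array(p['R']);t=np.array(p['t'])
    o=-R.T@t; d=R.T@np.array([(u-p['cx'])/f,(v-p['cy'])/f,1]); return o+d*(z-o[2])/d[2]
E
python3 - <<'E'
from h import *
np.set_printoptions(precision=4,suppress=True)
s=bot.read_state(); print(s)
for c in ['scene','top','wrist']:
    save('a_'+c,c); p=bot.camera_params(c); print(c,p['fovy'],p['cx'],p['cy'],-np.array(p['R']).T@p['t'])
    for q in (['punch','punch_tip','fat_drift','screwdriver','cap_face','bore_exit','bracket','tray','mat'] if c!='wrist' else []):
        r=bot.mark_of(q,c); print(q,[(round(d['score'],2),towo(c,d['centre'])) for d in r[:4]])
print(bot.read_state()['clock'])
E
```

```text
pics
{'clock': 0.0, 'q': array([67.231 , 17.2175, 87.1794,  0.0017, 75.6678, -3.815 ]), 'joint_vel': array([ 0.1057, -0.0342,  0.1873,  0.0218, -0.0045, -0.0483]), 'tau': array([  0.001 , -53.1777, -35.275 ,   0.0709,   0.024 ,  -0.0001]), 'eef_pos': array([0.1785, 0.52  , 0.2219]), 'tcp_rot': array([-179.9356,   -0.006 ,  161.0455]), 'force': array([-0.4883, -0.1301, -0.1684]), 'torque': array([ 0.0025,  0.0414, -0.0014]), 'finger_gap': 0.09432029414128935}
scene 52.34556187583595 320.2031292674033 234.92494224047158 [1.0011 0.6881 0.7929]
punch [(0.94, array([ 0.7777, -0.1308, -0.0023])), (0.87, array([ 0.6954, -0.511 , -0.0007])), (0.51, array([ 0.4883, -0.2726,  0.0009]))]
punch_tip [(0.67, array([ 0.5812, -0.4702,  0.0022])), (0.66, array([ 0.4911, -0.1555,  0.0077])), (0.65, array([ 0.8409, -0.2329,  0.004 ])), (0.65, array([0.5447, 0.0437, 0.0126]))]
fat_drift [(0.75, array([ 0.4141, -0.2569,  0.0061]))]
screwdriver [(0.61, array([ 0.565 , -0.2847,  0.0025]))]
cap_face [(0.97, array([0.5448, 0.0202, 0.0852]))]
bore_exit [(0.83, array([0.5395, 0.059 , 0.0834]))]
bracket [(0.86,
[... 373 characters left out ...]
726, -0.123 ,  0.0053]))]
punch_tip [(0.82, array([ 0.5789, -0.4626,  0.0061])), (0.75, array([ 0.4884, -0.1482,  0.0098])), (0.74, array([ 0.8357, -0.2259,  0.0066]))]
fat_drift [(0.72, array([ 0.4074, -0.2501,  0.0018])), (0.44, array([0.5459, 0.0259, 0.0864]))]
screwdriver [(0.91, array([ 0.5694, -0.281 ,  0.0027]))]
cap_face [(0.86, array([0.5466, 0.0278, 0.0854])), (0.73, array([0.5367, 0.1188, 0.0187]))]
bore_exit [(0.65, array([0.5389, 0.0635, 0.0847]))]
bracket [(0.71, array([0.5394, 0.0488, 0.016 ]))]
tray [(0.58, array([0.5335, 0.1206, 0.0191]))]
mat [(0.6, array([ 0.4848, -0.2349,  0.0009]))]
wrist 65.46222062436073 318.30067183909784 234.34283020606338 [0.1135 0.5424 0.3831]
1.05
```

View pics/a_scene.png

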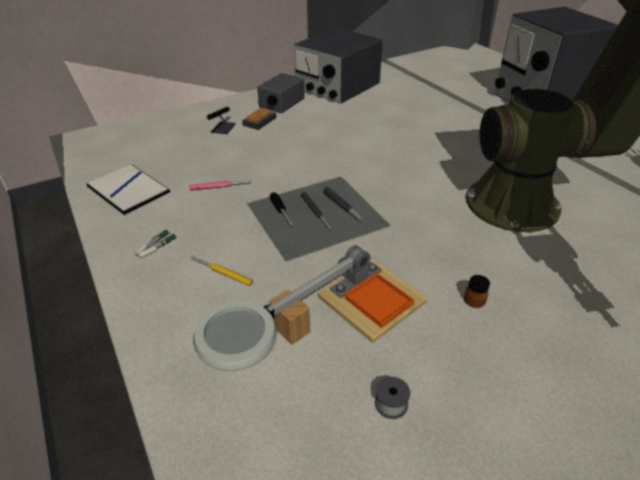

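View pics/a_top.png

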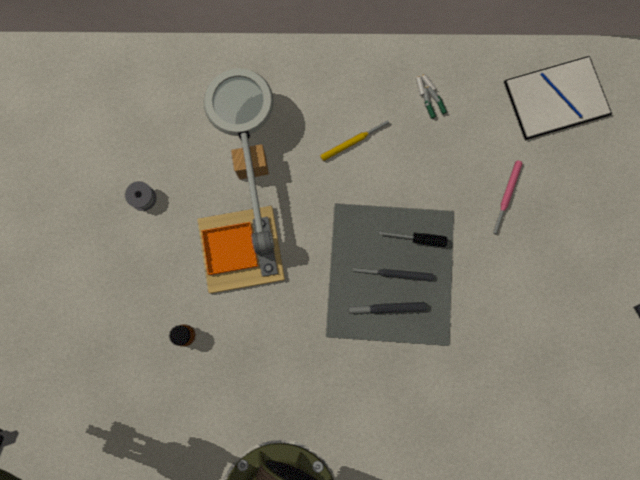

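```bash
python3 - <<'E'
from h import *
np.set_printoptions(precision=4,suppress=True)
s=bot.read_state();p=bot.camera_params('wrist')
Rt=Ro.from_euler('xyz',s['tcp_rot'],degrees=True).as_matrix()
R=np.array(p['R']);o=-R.T@p['t']
print("cam in tool",Rt.T@(o-s['eef_pos'])); print("cam axes in tool (cols x,y,z)\n",Rt.T@R.T)
im=cv2.imread('pics/a_top.png'); c=im[180:360,180:460]; cv2.imwrite('pics/a_top2.png',cv2.resize(c,None,fx=2.85,fy=2.85,interpolation=cv2.INTER_CUBIC))
im=cv2.imread('pics/a_scene.png'); c=im[170:350,180:440]; cv2.imwrite('pics/a_sc2.png',cv2.resize(c,None,fx=3,fy=3,interpolation=cv2.INTER_CUBIC))
E
```

```text
cam in tool [ 0.0688 -0.0001 -0.1606]
cam axes in tool (cols x,y,z)
 [[-0.0003 -0.9725 -0.2331]
 [ 1.     -0.0004  0.0003]
 [-0.0004 -0.2331  0.9725]]
```

View pics/a_wrist.png

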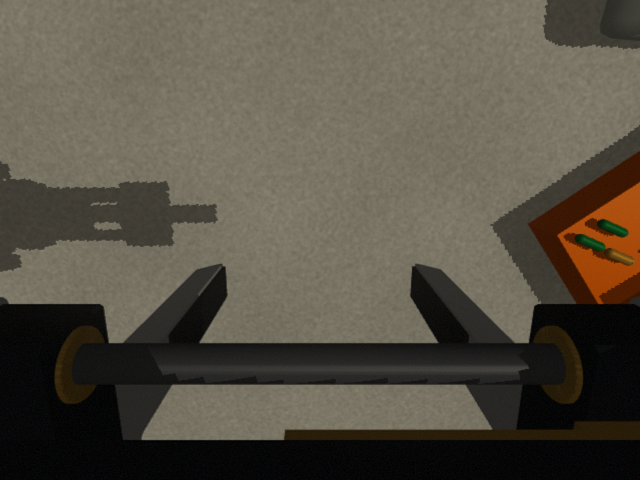

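```bash
sleep 0
```

```text
(no output)
```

View pics/a_sc2.png

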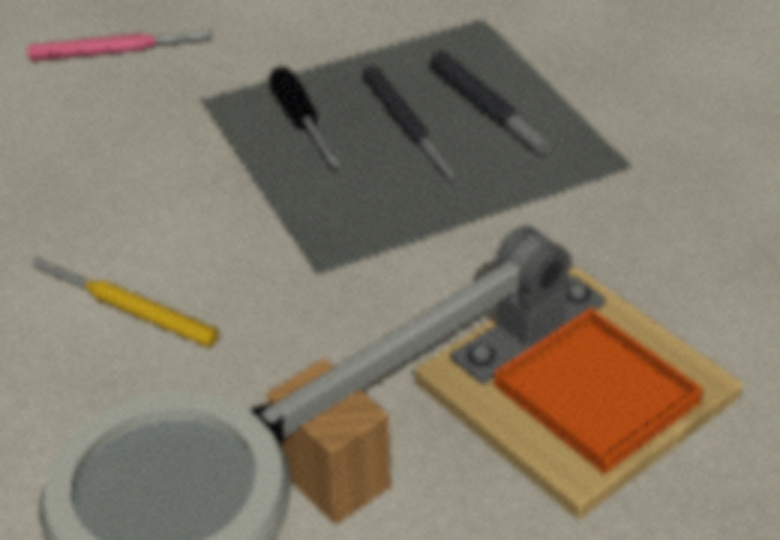

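View pics/a_top2.png

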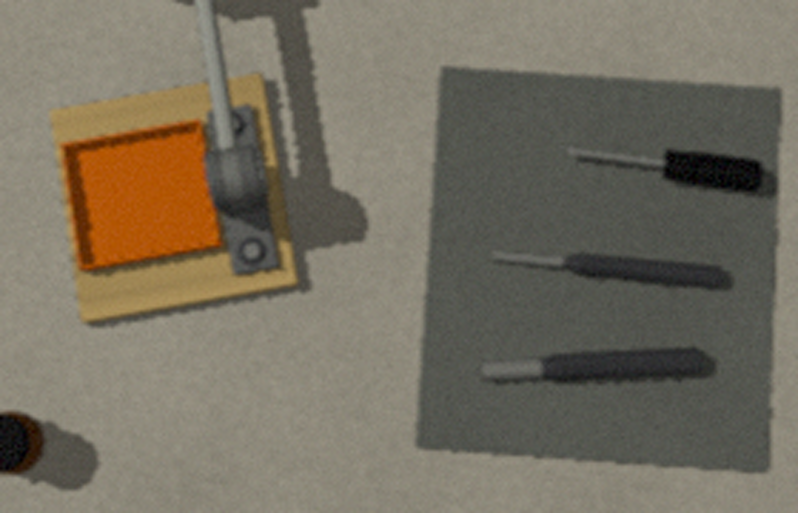

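```bash
cat >> h.py <<'E'
np.set_printoptions(precision=4,suppress=True)
def go(x,y,z,yaw):
    s=bot.read_state();Rt=Ro.from_euler('xyz',s['tcp_rot'],degrees=True).as_matrix()
    dp=Rt.T@(np.array([x,y,z])-s['eef_pos']); tw=-((yaw-s['tcp_rot'][2]+180)%360-180)
    print('dp',dp,'twist',tw,'yaw',s['tcp_rot'],s['clock'])
E
python3 - <<'E'
from h import *
b=np.array([-.12,.993]); cap=np.array([.546,.025]); cam=cap-.09*b
t=cam-.069*np.array([.993,.12]); print(t)
go(t[0],t[1],.18,7); go(t[0],t[1],.06,7)
E
```

```text
[ 0.4883 -0.0726]
dp [-0.4854 -0.4601  0.0425] twist 154.04749192295054 yaw [179.9996   0.     161.0475] 1.05
dp [-0.4854 -0.4601  0.1625] twist 154.04749192295054 yaw [179.9996   0.     161.0475] 1.05
```

Call:
move_arm --series '[{"dp": [-0.03, -0.03, 0.003], "twist": 10, "gripper": 1}, {"dp": [-0.07, -0.067, 0.006], "twist": 20, "gripper": 1}, {"dp": [-0.11, -0.104, 0.01], "twist": 30, "gripper": 1}, {"dp": [-0.15, -0.142, 0.013], "twist": 40, "gripper": 1}, {"dp": [-0.19, -0.18, 0.016], "twist": 50, "gripper": 1}, {"dp": [-0.22, -0.208, 0.02], "twist": 60, "gripper": 1}, {"dp": [-0.25, -0.237, 0.022], "twist": 70, "gripper": 1}, {"dp": [-0.28, -0.265, 0.025], "twist": 80, "gripper": 1}, {"dp": [-0.31, -0.294, 0.027], "twist": 90, "gripper": 1}, {"dp": [-0.34, -0.322, 0.03], "twist": 100, "gripper": 1}, {"dp": [-0.37, -0.35, 0.032], "twist": 110, "gripper": 1}, {"dp": [-0.4, -0.379, 0.035], "twist": 120, "gripper": 1}, {"dp": [-0.43, -0.408, 0.038], "twist": 130, "gripper": 1}, {"dp": [-0.46, -0.436, 0.04], "twist": 140, "gripper": 1}, {"dp": [-0.485, -0.46, 0.08], "twist": 150, "gripper": 1}, {"dp": [-0.485, -0.46, 0.13], "twist": 154, "gripper": 1}, {"dp": [-0.485, -0.46, 0.162], "twist": 154, "gripper": 1}, {"dp": [-0.485, -0.46, 0.162], "twist": 154, "gripper": 1}, {"dp": [-0.485, -0.46, 0.162], "twist": 154, "gripper": 1}]'

```text
clock: 3.42
eef_pos: [0.4887, -0.0725, 0.0619]
tcp_rot: [180.0, -0.1, 7.1]
force: [-0.7, 0.1, -0.3]
finger_gap: 0.094
```

```bash
python3 - <<'E'
from h import *
s=bot.read_state();print(s['clock'],s['eef_pos'],s['tcp_rot'],s['joint_vel'])
im=save('b_wrist','wrist')
for q in ['cap_face','bracket']:
    print(q,[(round(d['score'],2),towo('wrist',d['centre'])) for d in bot.mark_of(q,'wrist')])
print(proj('wrist',[.546,.025,.085]))
E
```

```text
3.425 [ 0.4887 -0.0725  0.0619] [179.9632  -0.0965   7.0636] [ 0.0411 -0.829  -0.2079 -0.1165 -0.3221  0.031 ]
cap_face [(0.64, array([0.549 , 0.0232, 0.0874]))]
bracket [(0.96, array([0.5407, 0.0437, 0.0155]))]
[ 68.5051 137.1088]
```

View pics/b_wrist.png

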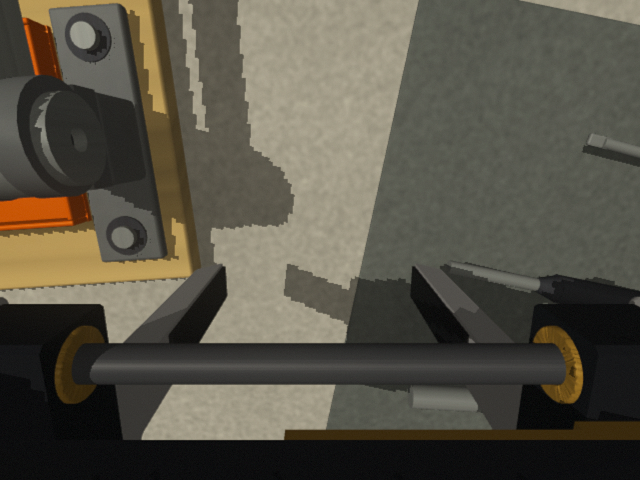

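```bash
python3 - <<'E'
from h import *
im=cv2.imread('pics/b_wrist.png'); c=im[70:200,10:180].astype(float); c=np.clip(c*2.2,0,255).astype('uint8')
cv2.imwrite('pics/b2.png',cv2.resize(c[:,:130],None,fx=4.6,fy=4.6,interpolation=cv2.INTER_CUBIC))
E
```

```text
(no output)
```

View pics/b2.png

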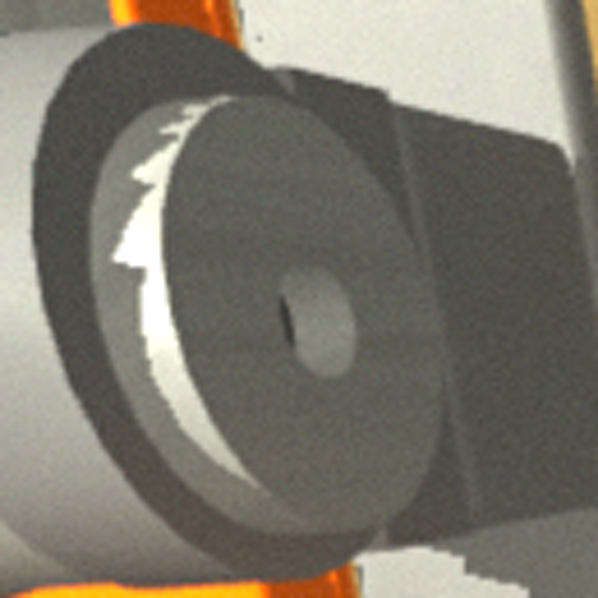

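```bash
cat > fit.py <<'E'
from h import *
from scipy.optimize import least_squares
F=np.array([(163,230),(166,290),(180,350),(203,410),(232,460),(262,492),(300,520),(340,532),(380,527),(410,500),(430,460),(442,400),(440,340),(425,270),(400,205),(370,160),(330,120),(285,98),(245,95),(210,112),(185,145),(170,185)],float)
H=np.array([(279,300),(283,330),(295,357),(310,372),(328,378),(345,368),(355,345),(354,318),(343,290),(325,272),(305,264),(290,272),(281,285)],float)
px=lambda P:(P+.5)/4.6-.5+np.array([10,70])
F=px(F);H=px(H)
p=bot.camera_params('wrist');f=240/np.tan(np.radians(p['fovy']/2));R=np.array(p['R']);o=-R.T@p['t']
def onplane(P,c,yaw):
    n=np.array([-np.sin(yaw),np.cos(yaw),0]);ex=np.array([np.cos(yaw),np.sin(yaw),0])
    d=np.c_[(P-[p['cx'],p['cy']])/f,np.ones(len(P))]@R
    X=o+d*((c-o)@n/(d@n))[:,None]
    return np.c_[(X-c)@ex,X[:,2]-c[2]]
def res(v):
    return np.linalg.norm(onplane(F,v[:3],v[3]),axis=1)-.0165
def report(yaw=None):
    if yaw is None:
        r=least_squares(res,[.546,.025,.085,.12],x_scale=[.001,.001,.001,.01]); v=r.x
    else:
        r=least_squares(lambda w:res(np.r_[w,yaw]),[.546,.025,.085],x_scale=.001); v=np.r_[r.x,yaw]
    rms=np.sqrt(np.mean(r.fun**2))
    h=onplane(H,v[:3],v[3])
    g=least_squares(lambda w:np.linalg.norm(h-w[:2],axis=1)-w[2],[0,0,.0045],x_scale=.001)
    n=np.array([np.cos(v[3]),np.sin(v[3]),0])
    hw=v[:3]+g.x[0]*n+np.array([0,0,g.x[1]])
    print('cap',v[:3],'yaw',np.degrees(v[3]),'rms',rms,'hole off,r',g.x,'hole world',hw)
if __name__=='__main__':
    report(); [report(np.radians(a)) for a in (5,6,7,8,9)]
    # yaw from board edge & scene clicks
    for nm,a,b in [('board right edge',(160,0),(197,273)),]:
        A=ray('wrist',*a,.0155);B=ray('wrist',*b,.0155);d=A-B;print(nm,A,B,np.degrees(np.arctan2(d[1],d[0])))
    A=ray('wrist',83,35,.026);B=ray('wrist',126,237,.026);d=A-B;print(A,B,np.degrees(np.arctan2(d[1],d[0])))
E
python3 fit.py
```

```text
cap [0.5457 0.0215 0.0844] yaw 9.258407619060366 rms 8.175478318553418e-05 hole off,r [-0.0001  0.0003  0.0045] hole world [0.5456 0.0215 0.0847]
cap [0.5456 0.0212 0.0849] yaw 5.0 rms 0.0007099506007461037 hole off,r [0.     0.0003 0.0044] hole world [0.5457 0.0212 0.0852]
cap [0.5457 0.0214 0.0847] yaw 6.000000000000001 rms 0.0005467998751979435 hole off,r [-0.      0.0003  0.0045] hole world [0.5456 0.0214 0.085 ]
cap [0.5457 0.0215 0.0845] yaw 7.0 rms 0.0003841122787830608 hole off,r [-0.0001  0.0003  0.0045] hole world [0.5456 0.0215 0.0848]
cap [0.5457 0.0216 0.0844] yaw 8.0 rms 0.00022477210230950362 hole off,r [-0.0001  0.0003  0.0045] hole world [0.5456 0.0215 0.0847]
cap [0.5457 0.0216 0.0844] yaw 9.0 rms 9.238743063398528e-05 hole off,r [-0.0001  0.0003  0.0045] hole world [0.5456 0.0215 0.0847]
board right edge [0.6139 0.0227 0.0155] [ 0.4731 -0.0023  0.0155] 10.056112027169608
[0.5913 0.0546 0.026 ] [0.4932 0.0338 0.026 ] 11.978065996429258
```

```bash
python3 - <<'E'
from h import *
go(.4856,-.243,.12,87)
for a in [(447,264),(440,262),(590,140)]: print(ray('wrist',*a,.011))
E
```

```text
dp [-0.0239  0.1689 -0.058 ] twist -79.94068576998677 yaw [179.9516  -0.1335   7.0593] 3.575
[ 0.4953 -0.1482  0.011 ]
[ 0.496  -0.1438  0.011 ]
[ 0.5751 -0.2117  0.011 ]
```

Call:
move_arm --series '[{"dp": [-0.004, 0.02, -0.03], "twist": -10, "gripper": 0.55}, {"dp": [-0.01, 0.06, -0.058], "twist": -20, "gripper": 0.55}, {"dp": [-0.015, 0.11, -0.058], "twist": -30, "gripper": 0.55}, {"dp": [-0.02, 0.15, -0.058], "twist": -40, "gripper": 0.55}, {"dp": [-0.024, 0.169, -0.058], "twist": -50, "gripper": 0.55}, {"dp": [-0.024, 0.169, -0.058], "twist": -60, "gripper": 0.55}, {"dp": [-0.024, 0.169, -0.058], "twist": -70, "gripper": 0.55}, {"dp": [-0.024, 0.169, -0.058], "twist": -80, "gripper": 0.55}, {"dp": [-0.024, 0.169, -0.058], "twist": -80, "gripper": 0.55}, {"dp": [-0.024, 0.169, -0.058], "twist": -80, "gripper": 0.55}]'

```text
clock: 4.82
eef_pos: [0.4856, -0.2432, 0.1205]
tcp_rot: [179.8, 0.0, 86.8]
force: [0.5, -0.7, 0.2]
finger_gap: 0.0517
```

```bash
python3 - <<'E'
from h import *
s=bot.read_state();print(s['clock'],s['eef_pos'],s['tcp_rot'],s['joint_vel'])
im=save('c_wrist','wrist')
for q in ['punch','punch_tip']:
    print(q,[(round(d['score'],2),towo('wrist',d['centre'])) for d in bot.mark_of(q,'wrist')])
r=bot.outline_of('punch','wrist'); print([(d['score'],d['mask'].sum()) for d in r]); np.save('m.npy',r[0]['mask'])
E
```

```text
4.825 [ 0.4856 -0.2432  0.1205] [179.824    0.0423  86.836 ] [ 0.0292  0.1884  0.1239 -0.0039 -0.0046 -0.631 ]
punch [(0.71, array([ 0.4808, -0.2707,  0.0051]))]
punch_tip [(0.97, array([ 0.4987, -0.1475,  0.0026]))]
[]Traceback (most recent call last):
  File "<stdin>", line 6, in <module>
IndexError: list index out of range
```

View pics/c_wrist.png

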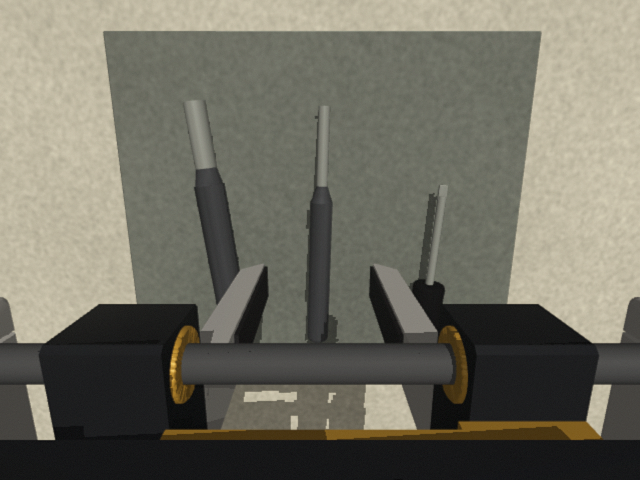

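```bash
python3 - <<'E'
from h import *
im=cv2.imread('pics/c_wrist.png').astype(int)
for v in (112,150,180,215,260,300,325): print(v,im[v,300:345].sum(1)//3)
for a in [(324.5,106),(322,185),(319.5,260),(318,325)]: print(ray('wrist',*a,.011))
E
```

```text
112 [107 111 111 110 106 104 104 104 103 106 104 107 106 109 105 105 108  98
  73  94 112 122 128 136 144 140 132 129 115 103 100 102 100 102 101 105
 106 108 108 107 107 106 104 106 105]
150 [103 102 106 104 101 101 102 102 102 105 103 102 102 101 101  96  62  66
  96 112 122 127 137 139 137 133 128 115  98 102 105 107 107 109 107 109
 110 109 110 110 106 104 103 104 104]
180 [102 100 101 100  99 101 104 103 105 104 104 105 102  97  63  57  65  91
 108 121 127 133 136 136 133 126 117 106 107 107 107 107 110 110 113 110
 108 107 107 106 103 104 102 101 102]
215 [104 104 101  99 104 104  96  59  58  57  44  40  42  46  48  50  54  56
  56  58  60  60  62  62  64  64  65  62  59  55  54  64  93 108 109 108
 108 105 106 105 108 108 108 105 106]
260 [104 105 104 104 102 101  94  59  54  45  40  44  47  52  53  53  54  56
  59  61  64  64  63  64  63  63  58  54  53  53  71 101 105 102 104 101
 100  99  96  97  99 103 106 104 105]
300 [102 103 102 104  96  63  58  57  46  42  46  49  51  53  55  55  57  61
  57  62  63  61  60  61  60  55  49  46  55  85  99  99  96  94  95 100
 101 105 106 104 103 102 101  99 100]
325 [103 107 107 103 103  92  59  53  43  47  48  52  54  56  55  59  60  61
  61  62  63  60  60  54  34  32  29  38  52  59  58  60  58  56  57  57
  67  95  98  96  94  93  96  98  99]
[ 0.4935 -0.1499  0.011 ]
[ 0.489  -0.2038  0.011 ]
[ 0.4843 -0.2601  0.011 ]
[ 0.4803 -0.3136  0.011 ]
```

```bash
python3 - <<'E'
from h import *
go(.4854,-.2466,.0215,85.2)
E
```

```text
dp [-0.0034 -0.0002  0.0986] twist 1.7741547721084885 yaw [179.8571   0.0285  86.9742] 5.025
```

Call:
move_arm --grip_force 60 --series '[{"dp": [-0.0034, 0, 0.04], "twist": 1.8, "gripper": 0.55}, {"dp": [-0.0034, 0, 0.08], "twist": 1.8, "gripper": 0.55}, {"dp": [-0.0034, 0, 0.095], "twist": 1.8, "gripper": 0.55}, {"dp": [-0.0034, 0, 0.0986], "twist": 1.8, "gripper": 0.55}, {"dp": [-0.0034, 0, 0.0986], "twist": 1.8, "gripper": 0.55}]'

```text
clock: 5.65
eef_pos: [0.4861, -0.2469, 0.0226]
tcp_rot: [179.8, 0.1, 85.2]
force: [0.4, -0.4, 0.6]
finger_gap: 0.0518
```

```bash
python3 - <<'E'
from h import *
s=bot.read_state();print(s['clock'],s['eef_pos'],s['tcp_rot'],s['force'])
go(.4854,-.2466,.0215,85.2)
im=save('d_wrist','wrist')
E
```

```text
5.65 [ 0.4861 -0.2469  0.0226] [179.7789   0.0602  85.1663] [ 0.4027 -0.4064  0.5932]
dp [ 0.0002 -0.0007  0.0011] twist -0.03371204577797471 yaw [179.7789   0.0602  85.1663] 5.65
```

View pics/d_wrist.png

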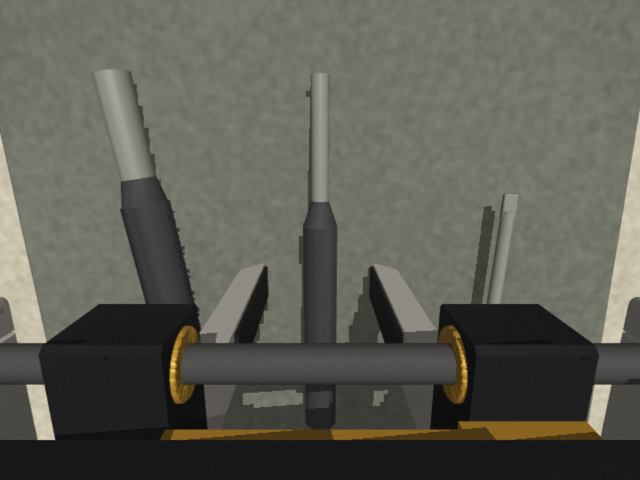

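Call:
move_arm --grip_force 60 --series '[{"dp": [0, 0, 0.001], "twist": 0, "gripper": 0.1}, {"dp": [0, 0, 0.001], "twist": 0, "gripper": 0.1}, {"dp": [0, 0, 0.001], "twist": 0, "gripper": 0}, {"dp": [0, 0, 0.001], "twist": 0, "gripper": 0}, {"dp": [0, 0, 0.001], "twist": 0, "gripper": 0}, {"dp": [0, 0, 0.001], "twist": 0, "gripper": 0}]'

```text
clock: 6.45
eef_pos: [0.4863, -0.247, 0.0219]
tcp_rot: [179.7, 0.1, 85.2]
force: [0.2, -0.2, 0.3]
finger_gap: 0.0148
```

```bash
python3 - <<'E'
from h import *
s=bot.read_state();print(s)
im=save('e_wrist','wrist')
im=im.astype(int)
for v in (70,80,100,150,190): print(v,im[v,300:345].sum(1)//3)
E
```

```text
{'clock': 6.45, 'q': array([-30.7918,  30.8551,  97.5174,   0.0568,  51.3604, -25.9986]), 'joint_vel': array([ 0.0527,  0.0205, -0.1006, -0.0683,  0.0313, -0.0149]), 'tau': array([ -0.2154, -57.1975, -26.4317,  -0.0126,   0.0981,   0.0214]), 'eef_pos': array([ 0.4863, -0.247 ,  0.0219]), 'tcp_rot': array([179.7403,   0.0771,  85.1713]), 'force': array([ 0.1501, -0.2255,  0.2659]), 'torque': array([-0.0458, -0.0057,  0.0131]), 'finger_gap': 0.014790770995265953}
70 [119 120 119 119 120 119 121 118 118 115 114 112 111 112 112 113 114 115
 118 118 116 116 115 115 113 112 113 115 113 116 116 118 115 118 119 117
 117 119 116 118 117 114 114 114 115]
80 [122 119 119 118 117 116 113 114  98  90 107 120 127 132 137 142 148 156
 157 155 148 145 142 137 131 118 104 102 114 115 116 116 114 114 113 114
 113 111 111 113 114 116 113 114 115]
100 [114 115 114 115 106  71  65  65  72  88 106 118 127 133 139 141 145 153
 155 153 149 144 140 137 131 119 104  98 109 108 111 113 112 114 115 116
 115 115 114 114 115 114 114 115 113]
150 [112 108 108 101  74  76  76  75  74  73  97 112 124 130 136 139 143 148
 152 149 148 145 141 136 132 117 107 114 113 114 112 112 114 110 111 109
 109 111 113 113 117 120 121 124 124]
190 [115 117 118 115 115 114 113 107  66  68  90 107 121 128 133 137 142 146
 149 148 147 145 141 138 131 118 108 113 114 117 118 117 118 117 116 118
 120 119 120 120 118 115 118 116 113]
```

View pics/e_wrist.png

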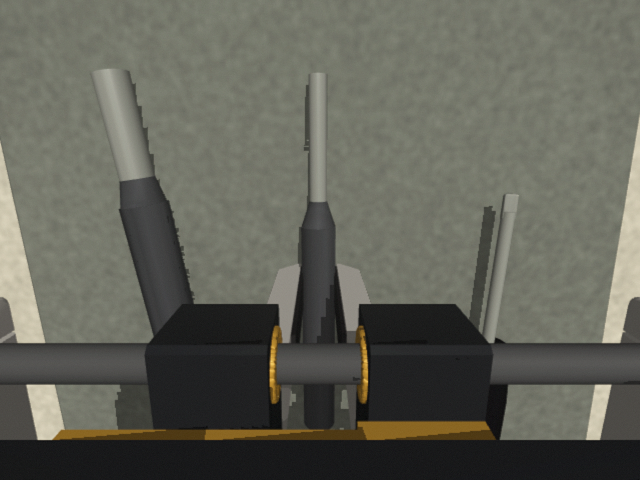

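```bash
python3 - <<'E'
from h import *
s=bot.read_state();Rt=Ro.from_euler('xyz',s['tcp_rot'],degrees=True).as_matrix()
for u,v,z in [(317.8,72,.015),(317.9,150,.011),(317.8,190,.011)]:
    X=ray('wrist',u,v,z);print(X,Rt.T@(X-s['eef_pos']))
b=9.26
E
```

```text
[ 0.493  -0.1499  0.015 ] [ 0.0973 -0.0016  0.0067]
[ 0.4903 -0.1816  0.011 ] [ 0.0654 -0.0016  0.0108]
[ 0.4887 -0.1995  0.011 ] [ 0.0475 -0.0016  0.0108]
```

```bash
python3 - <<'E'
from h import *
s=bot.read_state();p=bot.camera_params('wrist')
Rt=Ro.from_euler('xyz',s['tcp_rot'],degrees=True).as_matrix()
R=np.array(p['R']);o=-R.T@p['t']
print("cam in tool",Rt.T@(o-s['eef_pos'])); print(Rt.T@R.T); print(s['tcp_rot'],s['eef_pos'])
E
```

```text
cam in tool [ 0.0678 -0.0011 -0.1606]
[[-0.0003 -0.9723 -0.2339]
 [ 1.      0.     -0.0015]
 [ 0.0015 -0.2339  0.9723]]
[179.7415   0.0763  85.1731] [ 0.4863 -0.2469  0.0219]
```

```bash
cat > fit2.py <<'E'
import fit
from fit import *
zc=np.array([-.2335,0,.97236]);xc=np.array([0,1.,0]);yc=np.cross(zc,xc)
Rc=np.c_[xc,yc,zc]  # tool<-cam
def setpose(pos,rot):
    Rt=Ro.from_euler('xyz',rot,degrees=True).as_matrix()
    fit.o=np.array(pos)+Rt@np.array([.0677,0,-.1606]); fit.R=(Rt@Rc).T
def ray2(u,v,z):
    d=fit.R.T@np.array([(u-p['cx'])/f,(v-p['cy'])/f,1]);return fit.o+d*(z-fit.o[2])/d[2]
if __name__=='__main__':
    setpose([.4887,-.0725,.0619],[179.9632,-.0965,7.0636])
    report(); [report(np.radians(a)) for a in (8,9,10)]
    for a,b,z in [((160,0),(197,273),.0155),((125,5),(166,258),.02)]:
        A=ray2(*a,z);B=ray2(*b,z);d=A-B;print('edge yaw',np.degrees(np.arctan2(d[1],d[0])))
    pos=[.4863,-.247,.0219];rot=[179.7403,.0771,85.1713];setpose(pos,rot)
    Rt=Ro.from_euler('xyz',rot,degrees=True).as_matrix()
    for u,v,z in [(317.8,72,.015),(317.9,150,.011),(317.8,190,.011)]:
        X=ray2(u,v,z);print(X,Rt.T@(X-pos))
E
python3 fit2.py
```

```text
cap [0.5472 0.0211 0.0844] yaw 9.277493417221908 rms 8.185973633476588e-05 hole off,r [-0.0001  0.0003  0.0045] hole world [0.5471 0.0211 0.0847]
cap [0.5472 0.0211 0.0844] yaw 8.0 rms 0.00022797539329841578 hole off,r [-0.0001  0.0003  0.0045] hole world [0.5471 0.0211 0.0847]
cap [0.5472 0.0211 0.0844] yaw 9.0 rms 9.402564596806819e-05 hole off,r [-0.0001  0.0003  0.0045] hole world [0.5471 0.0211 0.0847]
cap [0.5473 0.0211 0.0845] yaw 10.0 rms 0.00014567732183351994 hole off,r [-0.0002  0.0003  0.0045] hole world [0.5471 0.0211 0.0848]
edge yaw 10.111611894861666
edge yaw 10.53533673217956
[ 0.4943 -0.1501  0.015 ] [ 0.0972 -0.0002  0.0068]
[ 0.4917 -0.1819  0.011 ] [ 0.0654 -0.0002  0.0108]
[ 0.4901 -0.1997  0.011 ] [ 0.0475 -0.0002  0.0108]
```

```bash
cat > ed.py <<'E'
from fit2 import *
setpose([.4887,-.0725,.0619],[179.9632,-.0965,7.0636])
im=cv2.imread('pics/b_wrist.png').astype(float); hsv=cv2.cvtColor(im.astype('uint8'),cv2.COLOR_BGR2HSV)
g=im[:,:,0]-im[:,:,2]  # blue-red: yellow board vs shadow/bench
def edge(u0,v0,u1,v1,ch,z,n=40,w=9):
    P=[]
    for v in np.linspace(v0,v1,n).astype(int):
        uc=u0+(u1-u0)*(v-v0)/(v1-v0); us=np.arange(int(uc)-w,int(uc)+w+1)
        d=np.abs(np.diff(cv2.GaussianBlur(ch,(1,5),0)[v,us])); k=d.argmax(); 
        if 0<k<len(d)-1:
            a,b,c=d[k-1:k+2]; k=k+.5*(a-c)/(a-2*b+c+1e-9)
        P.append((us[0]+k+.5,v))
    P=np.array(P); vx,vy,x0,y0=cv2.fitLine(P.astype('float32'),cv2.DIST_HUBER,0,.01,.01).ravel()
    r=(P[:,0]-x0)-(P[:,1]-y0)*vx/vy
    t=lambda v:(x0+(v-y0)*vx/vy,v)
    A=ray2(*t(v0),z);B=ray2(*t(v1),z);D=A-B
    print(t(v0),t(v1),'med res',np.median(abs(r)),'yaw',np.degrees(np.arctan2(D[1],D[0])))
edge(160,2,195,265,g,.0155)
edge(126,15,162,235,g,.02)
edge(126,15,162,235,g,.03)
edge(0,289,0,290,g,.0155) if 0 else None
E
python3 ed.py
```

```text
(np.float32(161.29506), 2) (np.float32(200.49345), 265) med res 0.05021916047446329 yaw 11.009272364801825
(np.float32(126.81268), 15) (np.float32(164.21295), 235) med res 0.05355023869993225 yaw 11.044736849376664
(np.float32(126.81268), 15) (np.float32(164.21295), 235) med res 0.05355023869993225 yaw 11.044736849376674
```

```bash
cat >> h.py <<'E'
B=np.array([-.1908,.9816,0]);BX=np.array([.9816,.1908,0]);HOLE=np.array([.5471,.0211,.0848]);TIP=np.array([.0972,-.0002,.0108])
def tcp_for(st,dx=0,dz=0):
    "TCP for tip st m past the cap face, offset dx along bracket x, dz up"
    return HOLE+B*st+BX*dx+np.array([0,0,dz])-B*TIP[0]-BX*TIP[1]+np.array([0,0,TIP[2]])
def tipstat():
    s=bot.read_state();Rt=Ro.from_euler('xyz',s['tcp_rot'],degrees=True).as_matrix()
    d=s['eef_pos']+Rt@TIP-HOLE; F=s['force']
    print('t',s['clock'],'tip past face %.2f dx %.2f dz %.2f mm'%(d@B*1e3,d@BX*1e3,d[2]*1e3),'F along B %.2f X %.2f Z %.2f'%(F@B,F@BX,F[2]),s['tcp_rot'],'gap',s['finger_gap'])
E
python3 - <<'E'
from h import *
go(*tcp_for(-.03),101)
E
```

```text
dp [ 0.1498  0.0732 -0.0736] twist -15.82689528715855 yaw [179.7415   0.0763  85.1731] 6.5
```

Call:
move_arm --series '[{"dp": [0, 0, -0.02], "twist": 0, "gripper": 0}, {"dp": [0, 0, -0.055], "twist": 0, "gripper": 0}, {"dp": [0.02, 0.01, -0.0736], "twist": -4, "gripper": 0}, {"dp": [0.06, 0.03, -0.0736], "twist": -8, "gripper": 0}, {"dp": [0.1, 0.05, -0.0736], "twist": -12, "gripper": 0}, {"dp": [0.13, 0.065, -0.0736], "twist": -15.8, "gripper": 0}, {"dp": [0.1498, 0.0732, -0.0736], "twist": -15.8, "gripper": 0}, {"dp": [0.1498, 0.0732, -0.0736], "twist": -15.8, "gripper": 0}, {"dp": [0.1498, 0.0732, -0.0736], "twist": -15.8, "gripper": 0}]'

```text
clock: 7.62
eef_pos: [0.5711, -0.1045, 0.0954]
tcp_rot: [179.8, 0.1, 100.9]
force: [0.3, 0.9, -2.1]
finger_gap: 0.0147
```

```bash
python3 - <<'E'
from h import *
tipstat(); save('f_wrist','wrist'); save('f_scene','scene'); tipstat()
im=cv2.imread('pics/f_wrist.png'); c=np.clip(im[0:200,200:440].astype(float)*1.6,0,255).astype('uint8'); cv2.imwrite('pics/f2.png',cv2.resize(c,None,fx=3,fy=3,interpolation=cv2.INTER_CUBIC))
E
```

```text
t 7.625 tip past face -30.66 dx -0.38 dz -0.41 mm F along B 0.78 X 0.47 Z -2.06 [179.8017   0.1387 100.886 ] gap 0.014745388700839766
t 7.725 tip past face -30.86 dx -0.36 dz -0.30 mm F along B -0.52 X -0.49 Z -2.01 [179.7866   0.1445 100.8758] gap 0.015145254180414274
```

View pics/f_wrist.png

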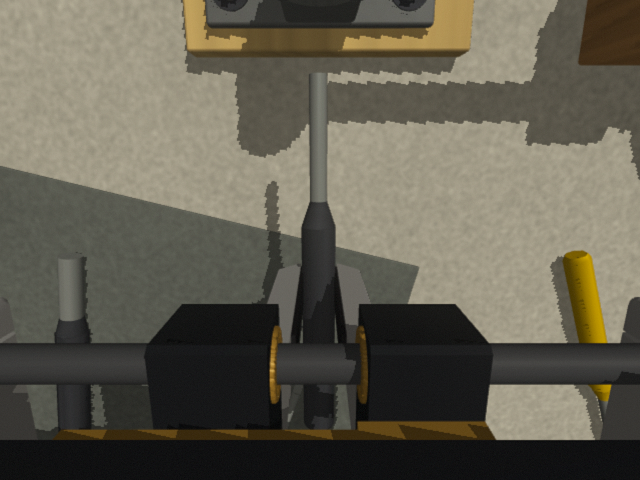

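View pics/f2.png

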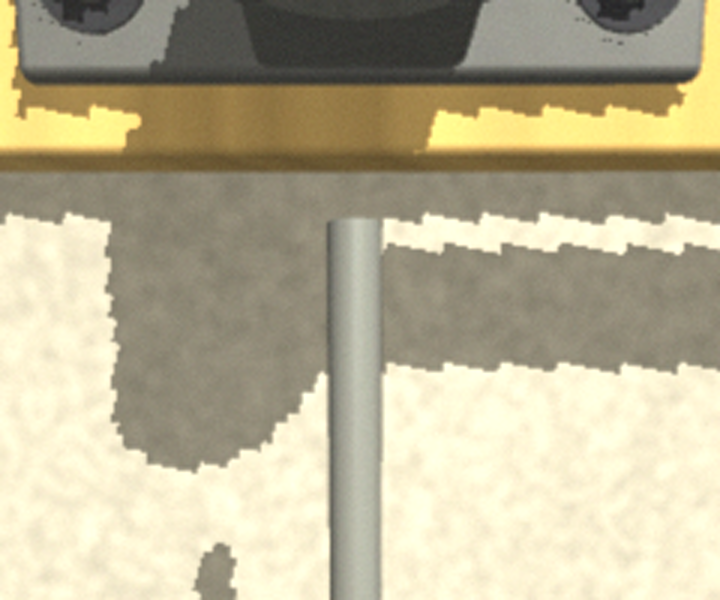

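View pics/f_scene.png

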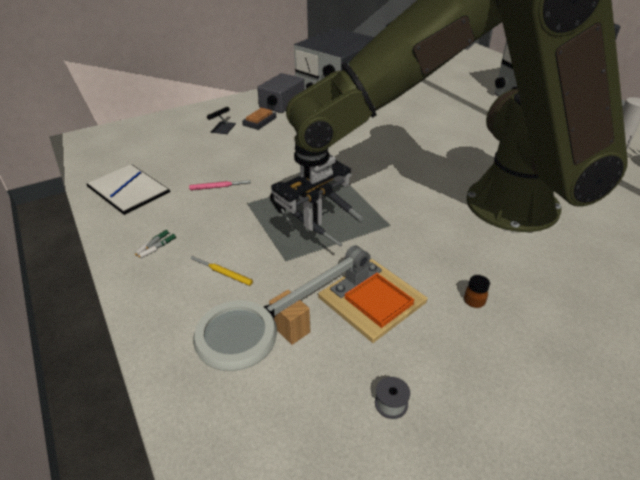

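Call:
move_arm --series '[{"dp": [0.01, 0.0007, -0.0006], "twist": 0, "gripper": 0}, {"dp": [0.02, 0.0007, -0.0006], "twist": 0, "gripper": 0}, {"dp": [0.026, 0.0007, -0.0006], "twist": 0, "gripper": 0}, {"dp": [0.026, 0.0007, -0.0006], "twist": 0, "gripper": 0}, {"dp": [0.026, 0.0007, -0.0006], "twist": 0, "gripper": 0}]'

```text
clock: 8.35
eef_pos: [0.567, -0.0791, 0.0961]
tcp_rot: [179.8, 0.1, 100.9]
force: [0.7, -0.2, -1.5]
finger_gap: 0.0152
```

```bash
python3 - <<'E'
from h import *
tipstat(); save('g_wrist','wrist'); tipstat()
im=cv2.imread('pics/g_wrist.png'); c=np.clip(im[0:200,200:440].astype(float)*1.6,0,255).astype('uint8'); cv2.imwrite('pics/g2.png',cv2.resize(c,None,fx=3,fy=3,interpolation=cv2.INTER_CUBIC))
E
```

```text
t 8.35 tip past face -4.93 dx 0.44 dz 0.29 mm F along B -0.34 X 0.66 Z -1.54 [179.7792   0.1494 100.8807] gap 0.015184594605386795
t 8.4 tip past face -4.99 dx 0.44 dz 0.26 mm F along B 0.62 X 0.50 Z -2.18 [179.7834   0.1476 100.8722] gap 0.014897432133254085
```

View pics/g2.png

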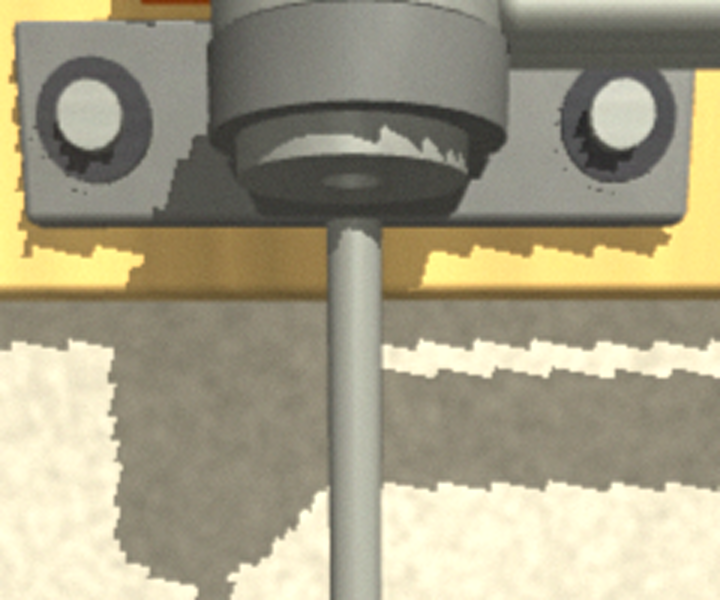

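Call:
move_arm --series '[{"dp": [0.002, -0.0004, 0.0003], "twist": 0, "gripper": 0}, {"dp": [0.004, -0.0004, 0.0003], "twist": 0, "gripper": 0}, {"dp": [0.004, -0.0004, 0.0003], "twist": 0, "gripper": 0}]'

```text
clock: 8.78
eef_pos: [0.5658, -0.0752, 0.0958]
tcp_rot: [179.8, 0.1, 100.9]
force: [0.3, 0.7, -2.0]
finger_gap: 0.015
```

```bash
python3 -c "
from h import *
tipstat()"
```

```text
t 8.775 tip past face -0.89 dx 0.02 dz -0.05 mm F along B 0.61 X 0.41 Z -2.02 [179.784    0.1453 100.8763] gap 0.01496612173154284
```

Call:
move_arm --series '[{"dp": [0.0005, 0, 0], "twist": 0, "gripper": 0}, {"dp": [0.001, 0, 0], "twist": 0, "gripper": 0}, {"dp": [0.001, 0, 0], "twist": 0, "gripper": 0}]'

```text
clock: 9.15
eef_pos: [0.5656, -0.0742, 0.0958]
tcp_rot: [179.8, 0.1, 100.9]
force: [-0.3, 0.2, -1.9]
finger_gap: 0.0148
```

```bash
python3 -c "
from h import *
tipstat()"
```

```text
t 9.15 tip past face 0.14 dx 0.00 dz -0.08 mm F along B 0.22 X -0.30 Z -1.93 [179.7883   0.1445 100.878 ] gap 0.014752238912656304
```

Call:
move_arm --series '[{"dp": [0.0003, 0, 0], "twist": 0, "gripper": 0}, {"dp": [0.0006, 0, 0], "twist": 0, "gripper": 0}]'

```text
clock: 9.4
eef_pos: [0.5655, -0.0736, 0.0958]
tcp_rot: [179.8, 0.1, 100.9]
force: [0.0, 0.0, -2.8]
finger_gap: 0.0151
```

```bash
python3 -c "
from h import *
tipstat()"
```

```text
t 9.4 tip past face 0.74 dx 0.04 dz -0.06 mm F along B -0.00 X 0.01 Z -2.81 [179.7848   0.1462 100.877 ] gap 0.015069718102670868
```

Call:
move_arm --series '[{"dp": [0.0003, 0, 0], "twist": 0, "gripper": 0}, {"dp": [0.0006, 0, 0], "twist": 0, "gripper": 0}]'

```text
clock: 9.65
eef_pos: [0.5654, -0.073, 0.0958]
tcp_rot: [179.8, 0.1, 100.9]
force: [0.8, 1.1, -1.9]
finger_gap: 0.0151
```

```bash
python3 -c "
from h import *
tipstat()"
```

```text
t 9.65 tip past face 1.33 dx 0.04 dz -0.05 mm F along B 0.89 X 1.00 Z -1.86 [179.7817   0.1474 100.8734] gap 0.015084706270676712
```

Call:
move_arm --series '[{"dp": [0.0003, 0, 0], "twist": 0, "gripper": 0}, {"dp": [0.0006, 0, 0], "twist": 0, "gripper": 0}]'

```text
clock: 9.9
eef_pos: [0.5652, -0.0723, 0.0958]
tcp_rot: [179.8, 0.1, 100.9]
force: [-0.4, 0.2, -2.3]
finger_gap: 0.0152
```

```bash
python3 -c "
from h import *
tipstat();save('i','wrist');im=cv2.imread('pics/i.png'); c=np.clip(im[0:200,200:440].astype(float)*1.6,0,255).astype('uint8'); cv2.imwrite('pics/i2.png',cv2.resize(c,None,fx=3,fy=3,interpolation=cv2.INTER_CUBIC))"
```

```text
t 9.9 tip past face 2.00 dx 0.03 dz -0.08 mm F along B 0.28 X -0.38 Z -2.28 [179.7855   0.1456 100.8771] gap 0.015236591616684026
```

View pics/i2.png

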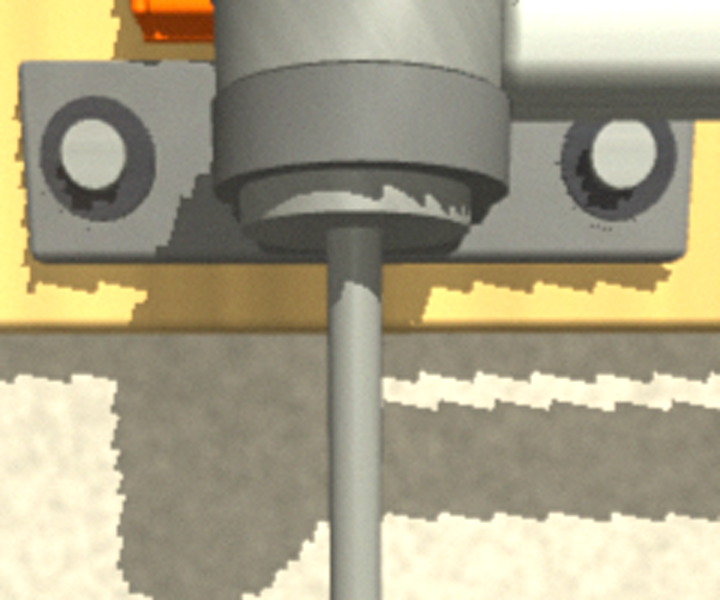

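Call:
move_arm --series '[{"dp": [0.0005, 0, 0], "twist": 0, "gripper": 0}, {"dp": [0.001, 0, 0], "twist": 0, "gripper": 0}]'

```text
clock: 10.2
eef_pos: [0.565, -0.0713, 0.0958]
tcp_rot: [179.8, 0.1, 100.9]
force: [-0.2, 0.1, -2.5]
finger_gap: 0.0148
```

```bash
python3 -c "
from h import *
tipstat()"
```

```text
t 10.2 tip past face 3.05 dx 0.03 dz -0.09 mm F along B 0.18 X -0.14 Z -2.45 [179.7858   0.1442 100.8765] gap 0.014832895884082103
```

Call:
move_arm --series '[{"dp": [0.0005, 0, 0], "twist": 0, "gripper": 0}, {"dp": [0.001, 0, 0], "twist": 0, "gripper": 0}]'

```text
clock: 10.45
eef_pos: [0.5649, -0.0703, 0.0958]
tcp_rot: [179.8, 0.1, 100.9]
force: [0.6, 0.7, -2.7]
finger_gap: 0.0147
```

```bash
python3 -c "
from h import *
tipstat()"
```

```text
t 10.45 tip past face 4.11 dx 0.04 dz -0.06 mm F along B 0.53 X 0.71 Z -2.67 [179.7834   0.1451 100.8813] gap 0.014713230730310606
```

Call:
move_arm --series '[{"dp": [0.0005, 0, 0], "twist": 0, "gripper": 0}, {"dp": [0.001, 0, 0], "twist": 0, "gripper": 0}]'

```text
clock: 10.7
eef_pos: [0.5647, -0.0693, 0.0958]
tcp_rot: [179.8, 0.1, 100.9]
force: [0.5, 0.2, -1.2]
finger_gap: 0.0147
```

```bash
python3 -c "
from h import *
tipstat()"
```

```text
t 10.7 tip past face 5.13 dx 0.05 dz -0.06 mm F along B 0.10 X 0.51 Z -1.24 [179.7833   0.1449 100.8778] gap 0.014748192988406187
```

Call:
move_arm --series '[{"dp": [0.0005, 0, 0], "twist": 0, "gripper": 0}, {"dp": [0.001, 0, 0], "twist": 0, "gripper": 0}]'

```text
clock: 10.95
eef_pos: [0.5645, -0.0683, 0.0958]
tcp_rot: [179.8, 0.1, 100.9]
force: [-0.2, 0.2, -2.1]
finger_gap: 0.0151
```

```bash
python3 -c "
from h import *
tipstat()"
```

```text
t 10.95 tip past face 6.14 dx 0.04 dz -0.05 mm F along B 0.21 X -0.13 Z -2.14 [179.7821   0.1456 100.8767] gap 0.015126080036277802
```

Call:
move_arm --series '[{"dp": [0.0003, 0, 0], "twist": 0, "gripper": 0}, {"dp": [0.0006, 0, 0], "twist": 0, "gripper": 0}]'

```text
clock: 11.2
eef_pos: [0.5643, -0.0677, 0.0958]
tcp_rot: [179.8, 0.2, 100.9]
force: [0.2, -1.9, -2.0]
finger_gap: 0.0152
```

```bash
python3 -c "
from h import *
tipstat()"
```

```text
t 11.2 tip past face 6.69 dx 0.02 dz -0.10 mm F along B -1.86 X -0.15 Z -1.97 [179.786    0.1537 100.8786] gap 0.015163545731004164
```

Call:
move_arm --series '[{"dp": [0.0003, 0, 0], "twist": 0, "gripper": 0}, {"dp": [0.0006, 0, 0], "twist": 0, "gripper": 0}]'

```text
clock: 11.45
eef_pos: [0.5644, -0.0676, 0.0959]
tcp_rot: [179.8, 0.2, 100.9]
force: [0.5, -5.8, -2.5]
finger_gap: 0.015
```

```bash
python3 -c "
from h import *
tipstat()"
```

```text
t 11.45 tip past face 6.84 dx 0.10 dz -0.06 mm F along B -5.77 X -0.58 Z -2.48 [179.7653   0.2027 100.8774] gap 0.014991620763249516
```

Call:
move_arm --series '[{"dp": [0.0006, 0, 0], "twist": 0, "gripper": 0}, {"dp": [0.0012, 0, 0], "twist": 0, "gripper": 0}, {"dp": [0.0012, 0, 0], "twist": 0, "gripper": 0}]'

```text
clock: 11.82
eef_pos: [0.5645, -0.0674, 0.0962]
tcp_rot: [179.7, 0.3, 100.9]
force: [2.2, -8.4, -1.6]
finger_gap: 0.0148
```

```bash
python3 -c "
from h import *
tipstat()"
```

```text
t 11.825 tip past face 7.00 dx 0.24 dz 0.04 mm F along B -8.65 X 0.58 Z -1.58 [179.7239   0.3067 100.8676] gap 0.014753929685292821
```

Call:
move_arm --series '[{"dp": [0.001, -0.0001, 0], "twist": 0, "gripper": 0}, {"dp": [0.0018, -0.0002, 0], "twist": 0, "gripper": 0}, {"dp": [0.0018, -0.0002, 0], "twist": 0, "gripper": 0}]'

```text
clock: 12.2
eef_pos: [0.5643, -0.0668, 0.0964]
tcp_rot: [179.7, 0.4, 100.8]
force: [1.6, -10.7, -2.2]
finger_gap: 0.015
```

```bash
python3 -c "
from h import *
tipstat()"
```

```text
t 12.2 tip past face 7.59 dx 0.19 dz 0.09 mm F along B -10.77 X -0.44 Z -2.21 [179.6823   0.4231 100.8467] gap 0.01502807903628378
```

Call:
move_arm --series '[{"dp": [0.0012, -0.0002, 0], "twist": 0, "gripper": 0}, {"dp": [0.0018, -0.0003, 0], "twist": 0, "gripper": 0}, {"dp": [0.0024, -0.0003, 0], "twist": 0, "gripper": 0}, {"dp": [0.003, -0.0003, 0], "twist": 0, "gripper": 0}]'

```text
clock: 12.7
eef_pos: [0.5638, -0.0652, 0.0967]
tcp_rot: [179.6, 0.6, 100.8]
force: [1.9, -10.5, -2.5]
finger_gap: 0.0149
```

```bash
python3 -c "
from h import *
tipstat()"
```

```text
t 12.7 tip past face 9.23 dx 0.06 dz 0.16 mm F along B -10.65 X -0.16 Z -2.45 [179.6358   0.5527 100.8272] gap 0.014930891349178382
```

Call:
move_arm --series '[{"dp": [0.0015, 0, 0], "twist": 0, "gripper": 0}, {"dp": [0.0025, 0, 0], "twist": 0, "gripper": 0}, {"dp": [0.0035, 0, 0], "twist": 0, "gripper": 0}, {"dp": [0.0045, 0, 0], "twist": 0, "gripper": 0}, {"dp": [0.0055, 0, 0], "twist": 0, "gripper": 0}, {"dp": [0.0065, 0, 0], "twist": 0, "gripper": 0}, {"dp": [0.0075, 0, 0], "twist": 0, "gripper": 0}, {"dp": [0.0085, 0, 0], "twist": 0, "gripper": 0}]'

```text
clock: 13.7
eef_pos: [0.5625, -0.0579, 0.0969]
tcp_rot: [179.6, 0.7, 100.8]
force: [2.5, -10.4, -1.9]
finger_gap: 0.0149
```

```bash
python3 -c "
from h import *
tipstat()"
```

```text
t 13.7 tip past face 16.58 dx 0.19 dz 0.15 mm F along B -10.66 X 0.52 Z -1.85 [179.5996   0.6635 100.8104] gap 0.014936916052402029
```

Call:
move_arm --series '[{"dp": [0.0018, 0, 0], "twist": 0, "gripper": 0}, {"dp": [0.0028, -0.0001, 0], "twist": 0, "gripper": 0}, {"dp": [0.0038, -0.0001, 0], "twist": 0, "gripper": 0}, {"dp": [0.0048, -0.0002, 0], "twist": 0, "gripper": 0}, {"dp": [0.0058, -0.0002, 0], "twist": 0, "gripper": 0}, {"dp": [0.0068, -0.0003, 0], "twist": 0, "gripper": 0}, {"dp": [0.0078, -0.0003, 0], "twist": 0, "gripper": 0}, {"dp": [0.0088, -0.0003, 0], "twist": 0, "gripper": 0}, {"dp": [0.0098, -0.0003, 0], "twist": 0, "gripper": 0}, {"dp": [0.0108, -0.0003, 0], "twist": 0, "gripper": 0}, {"dp": [0.0118, -0.0003, 0], "twist": 0, "gripper": 0}]'

```text
clock: 15.08
eef_pos: [0.5599, -0.0461, 0.0967]
tcp_rot: [179.6, 0.6, 100.8]
force: [0.8, -1.1, -2.9]
finger_gap: 0.0151
```

```bash
python3 -c "
from h import *
tipstat()"
```

```text
t 15.075 tip past face 28.66 dx -0.13 dz -0.04 mm F along B -1.25 X 0.59 Z -2.92 [179.6114   0.6449 100.8189] gap 0.015137696248755071
```

Call:
move_arm --series '[{"dp": [0.001, 0.0001, 0], "twist": 0, "gripper": 0}, {"dp": [0.002, 0.0001, 0], "twist": 0, "gripper": 0}, {"dp": [0.003, 0.0001, 0], "twist": 0, "gripper": 0}, {"dp": [0.004, 0.0001, -0.0001], "twist": 0, "gripper": 0}, {"dp": [0.005, 0.0001, -0.0001], "twist": 0, "gripper": 0}, {"dp": [0.006, 0.0001, -0.0001], "twist": 0, "gripper": 0}, {"dp": [0.007, 0.0001, -0.0001], "twist": 0, "gripper": 0}, {"dp": [0.008, 0.0001, -0.0001], "twist": 0, "gripper": 0}, {"dp": [0.009, 0.0001, -0.0001], "twist": 0, "gripper": 0}, {"dp": [0.01, 0.0001, -0.0001], "twist": 0, "gripper": 0}, {"dp": [0.01, 0.0001, -0.0001], "twist": 0, "gripper": 0}]'

```text
clock: 16.45
eef_pos: [0.5581, -0.0362, 0.0967]
tcp_rot: [179.6, 0.6, 100.8]
force: [-0.3, 0.5, -3.5]
finger_gap: 0.015
```

```bash
python3 -c "
from h import *
tipstat();save('k','scene');im=cv2.imread('pics/k.png'); c=im[230:340,300:440]; cv2.imwrite('pics/k2.png',cv2.resize(c,None,fx=5,fy=5,interpolation=cv2.INTER_CUBIC))"
```

```text
t 16.45 tip past face 38.71 dx 0.05 dz -0.00 mm F along B 0.50 X -0.20 Z -3.53 [179.6039   0.6464 100.8218] gap 0.014976399942435622
```

View pics/k2.png

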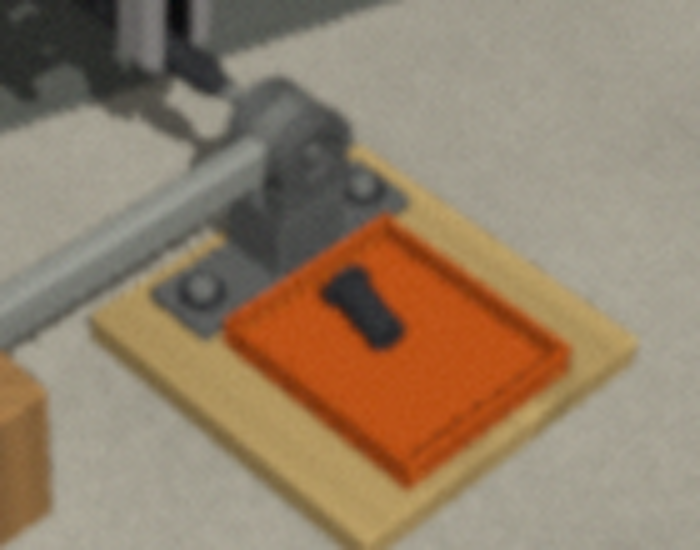

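Call:
move_arm --series '[{"dp": [-0.003, 0, 0], "twist": 0, "gripper": 0}, {"dp": [-0.01, 0, 0.0001], "twist": 0, "gripper": 0}, {"dp": [-0.018, 0, 0.0002], "twist": 0, "gripper": 0}, {"dp": [-0.026, 0, 0.0003], "twist": 0, "gripper": 0}, {"dp": [-0.034, 0, 0.0004], "twist": 0, "gripper": 0}, {"dp": [-0.042, 0, 0.0005], "twist": 0, "gripper": 0}, {"dp": [-0.052, 0, 0.0005], "twist": 0, "gripper": 0}, {"dp": [-0.065, 0, 0.0005], "twist": 0, "gripper": 0}, {"dp": [-0.065, 0, 0.0005], "twist": 0, "gripper": 0}]'

```text
clock: 17.62
eef_pos: [0.5704, -0.1011, 0.0969]
tcp_rot: [179.6, 0.7, 100.8]
force: [-0.9, -0.1, -2.3]
finger_gap: 0.0147
```

```bash
python3 - <<'E'
from h import *
tipstat()
# where to lay: same place as before
go(.4863,-.247,.0225,85.2); go(.4863,-.247,.09,85.2)
E
```

```text
t 17.625 tip past face -27.33 dx -0.15 dz 0.18 mm F along B 0.03 X -0.96 Z -2.33 [179.6013   0.653  100.7558] gap 0.01467717180114356
dp [-0.1268 -0.1104  0.0751] twist 15.555774564624983 yaw [179.6013   0.653  100.7558] 17.625
dp [-0.1276 -0.1099  0.0076] twist 15.555774564624983 yaw [179.6013   0.653  100.7558] 17.625
```

Call:
move_arm --series '[{"dp": [-0.02, -0.017, 0], "twist": 3, "gripper": 0}, {"dp": [-0.06, -0.05, 0], "twist": 8, "gripper": 0}, {"dp": [-0.1, -0.085, 0.003], "twist": 13, "gripper": 0}, {"dp": [-0.1275, -0.11, 0.008], "twist": 15.6, "gripper": 0}, {"dp": [-0.1275, -0.11, 0.025], "twist": 15.6, "gripper": 0}, {"dp": [-0.127, -0.1102, 0.05], "twist": 15.6, "gripper": 0}, {"dp": [-0.127, -0.1104, 0.065], "twist": 15.6, "gripper": 0}, {"dp": [-0.1268, -0.1104, 0.065], "twist": 15.6, "gripper": 0}, {"dp": [-0.1268, -0.1104, 0.065], "twist": 15.6, "gripper": 0}]'

```text
clock: 18.75
eef_pos: [0.4867, -0.2468, 0.0332]
tcp_rot: [179.4, 0.5, 85.2]
force: [0.2, 0.2, -0.9]
finger_gap: 0.0146
```

```bash
python3 - <<'E'
from h import *
s=bot.read_state();print(s['clock'],s['eef_pos'],s['tcp_rot'],s['force'])
save('l','wrist'); go(.4863,-.247,.0225,85.2)
E
```

```text
18.75 [ 0.4867 -0.2468  0.0332] [179.3934   0.5404  85.185 ] [ 0.2062  0.2139 -0.8759]
dp [-0.     -0.0006  0.0109] twist -0.021270142114701684 yaw [179.3736   0.5518  85.1787] 18.8
```

View pics/l.png

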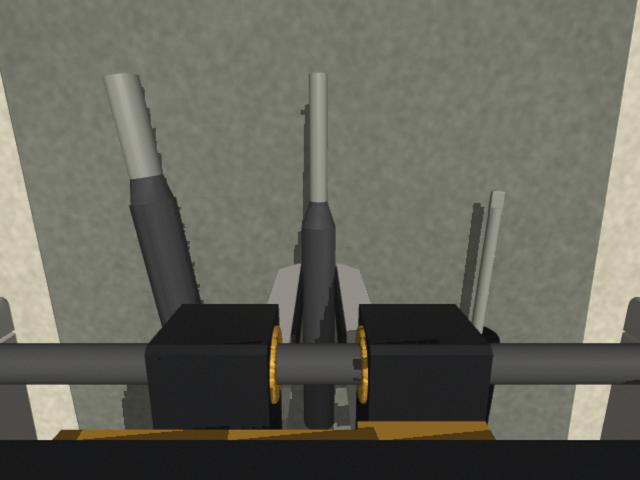

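Call:
move_arm --series '[{"dp": [0, 0, 0.004], "twist": 0, "gripper": 0}, {"dp": [0, 0, 0.008], "twist": 0, "gripper": 0}, {"dp": [0, 0, 0.01], "twist": 0, "gripper": 0}, {"dp": [0, 0, 0.0104], "twist": 0, "gripper": 0}, {"dp": [0, 0, 0.0104], "twist": 0, "gripper": 0}]'

```text
clock: 19.42
eef_pos: [0.4869, -0.247, 0.023]
tcp_rot: [179.4, 0.5, 85.2]
force: [0.3, 0.4, -1.6]
finger_gap: 0.0148
```

```bash
python3 -c "
from h import *
s=bot.read_state();print(s['clock'],s['eef_pos'],s['tcp_rot'],s['force'])"
```

```text
19.425 [ 0.4869 -0.247   0.023 ] [179.377    0.5499  85.1791] [ 0.3493  0.3825 -1.6094]
```

Just above the mat (<1 mm). Lower a bit more, then release.

Call:
move_arm --series '[{"dp": [0, 0, 0.0005], "twist": 0, "gripper": 0}, {"dp": [0, 0, 0.0007], "twist": 0, "gripper": 0}, {"dp": [0, 0, 0.0007], "twist": 0, "gripper": 0.25}, {"dp": [0, 0, 0.0007], "twist": 0, "gripper": 0.5}, {"dp": [0, 0, 0.0007], "twist": 0, "gripper": 0.5}, {"dp": [0, 0, 0.0007], "twist": 0, "gripper": 0.5}, {"dp": [0, 0, 0.0007], "twist": 0, "gripper": 0.5}, {"dp": [0, 0, -0.02], "twist": 0, "gripper": 0.5}, {"dp": [0, 0, -0.05], "twist": 0, "gripper": 0.5}, {"dp": [0, 0, -0.1], "twist": 0, "gripper": 0.5}, {"dp": [0, 0, -0.15], "twist": 0, "gripper": 0.5}, {"dp": [0, 0, -0.15], "twist": 0, "gripper": 0.5}, {"dp": [0, 0, -0.15], "twist": 0, "gripper": 0.5}]'

```text
clock: 21.05
eef_pos: [0.485, -0.2453, 0.1721]
tcp_rot: [179.4, 0.5, 85.2]
force: [-0.6, -0.4, -0.9]
finger_gap: 0.0469
```

```bash
python3 - <<'E'
from h import *
s=bot.read_state();print(s['clock'],s['eef_pos'],s['force'],s['finger_gap'])
save('n_w','wrist')
for q in ['punch','punch_tip']: print(q,[(round(d['score'],2),towo('wrist',d['centre'])) for d in bot.mark_of(q,'wrist')])
save('n_s','scene')
for q in ['pin','tray','jar','spool']: print(q,[(round(d['score'],2),towo('scene',d['centre'])) for d in bot.mark_of(q,'scene')])
E
```

```text
21.05 [ 0.485  -0.2453  0.1721] [-0.6234 -0.4135 -0.9247] 0.0469342150939177
punch [(0.56, array([ 0.4816, -0.2709,  0.0033])), (0.53, array([ 0.4861, -0.2396,  0.0008]))]
punch_tip [(0.9, array([ 0.4977, -0.1487,  0.0062]))]
pin [(0.67, array([0.5419, 0.1057, 0.0253])), (0.44, array([ 0.6528,  0.3258, -0.0006]))]
tray [(0.89, array([0.5386, 0.1204, 0.0144]))]
jar [(0.95, array([ 0.3458,  0.2139, -0.0007]))]
spool [(0.8, array([ 0.6549,  0.3224, -0.0048]))]
```

View pics/n_w.png

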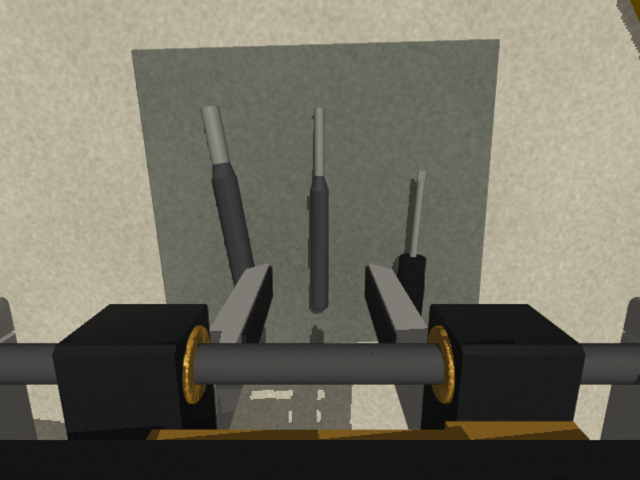

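View pics/n_s.png

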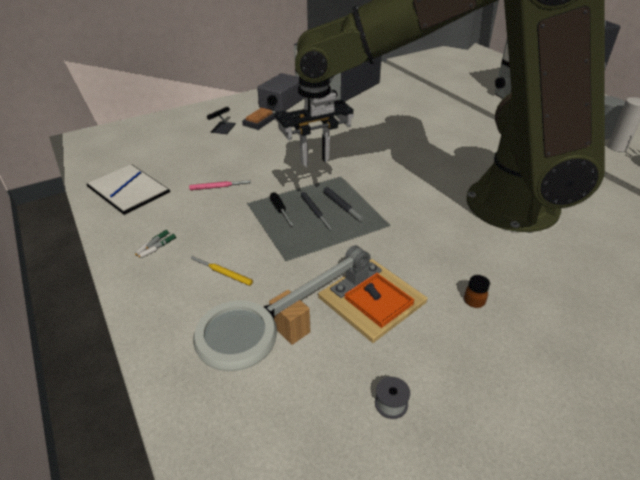

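The wrist picture shows the punch flat on the mat, with its nib tip at about (319,108). The scene picture shows the pin in the tray at about (373,291), and the gripper clear of everything.

```bash
python3 -c "
from bench import bot
print(bot.close_job())"
```

```text
the job is handed in; nothing more can be done
None
```

The pin is out of the fork and lying in the tray. The punch is back on the mat where it came from, and the job is handed in at about 21 s of the 64 s allowed; no verdict was reported.

- **Finding the hole:** I measured it in the wrist camera. The nib went in on the first try, with no force above sensor noise on the cap.
- **Pressing the pin out:** The nib met the pin about 6.6 mm past the face. A steady push of about 11 N slid it, and it came loose between 17 and 29 mm past the face. By 39 mm it was already in the tray, so I stopped short of the listed 44 mm.
- **Forces:** The highest force I read along the punch was about 11 N. I only read it at the end of each move, so a brief higher value between readings would not show.
- **Last checks:**
  - The wrist picture shows the punch flat on the mat, with its tip at a height of about 6 mm.
  - The network puts the pin about 11 mm above the tray's underside, within its walls.
  - The fat drift, screwdriver, jar and spool look unmoved in the pictures, and the gripper is clear of everything.
- **Readings that disagreed:**
  - The wrist camera calibration was about 1 mm off the arm's own readings, so I corrected for it.
  - The first ellipse fit of the cap gave the bracket's turn as 9.3°, but the straight edges gave 11.0°. I used 11°, and later pictures confirmed it.
  - The tool tilted by about 0.5° during the push.

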